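Refill the creamer bin from the pouring tray and stow the tray

TASK

Pick up the blue pouring tray by its white handle, tip it to slide all four creamer pods off its open nose into the white bin, then press the empty tray fully home in the pocket of the foam nest, lying flat. Do not touch the pods with the gripper or spill any outside the bin, do not shift the bin or the other things on the table, and let go of the tray at the end.

Things in the scene. Friction and masses are not known exactly. Their poses are not given: they have to be found in the camera images.
- pour_tray: Loose slippery blue tray, 96 mm long, about 140 g. Origin: centre of the underside; x runs from the open nose (-x end, no wall) to the rear wall and handle (+x), z up. Floor 4 mm thick; side and rear walls 26 mm high, 4 mm thick. Sides spread: 92 mm wide outside at the nose, 110 mm at the rear. Carries four pods, which begin to slide at a slope of 17 to 25 degrees, varying.
- tray_handle (a point): Point to grip on the tray's white handle, at (72, 0, 42) mm in the tray frame. The handle is an upright fin behind the rear wall, 14 mm thick (tray y), x from 46 to 94 mm, z from 20 to 58 mm above the tray's underside. Close the gripper along tray y.
- tray_nose (a point): Middle of the tray's open front edge, at the level of the upper face of its floor: tray frame (-48, 0, 4) mm.
- refill_bin: White open-topped bin, 104 mm (its x) by 140 mm (its y) by 55 mm high outside, walls and floor 4 mm, 400 g, loose. Origin: centre of the underside, z up. It stands nearer the robot than tray and nest. Beware of the tall black fridge at the left: it fills x > 0.45 m, y from 0.13 to 0.60 m, 0.52 m high.
- nest: Fixed dark foam block, about 125 x 142 mm, 22 mm high, with an orange-floored pocket in the tray's outline (2.5 mm play all round; bevelled mouth 6 mm wider per side). It tapers like the tray, so the tray fits one way only: axes of tray and nest parallel, handle out over the rear (+x) wall. Origin: under the pocket's centre at table height; z up.
- nest_seat (a point): Centre of the pocket floor, 6 mm above the table; the stowed tray's origin lies here. Two springy foam bumps, one in each side wall at nest x = 20 mm, hold the tray some 8 to 11 mm above the floor until it is pressed past them with some 8 to 14 N; then it stays down.
- nest_nose (a point): Where the middle of the tray's nose edge (tray_nose) lies when the tray is stowed: nest frame (-48, 0, 10) mm.
- pod0: White creamer pod, a tapered cup with a wide lid, 37 mm across the lid, 21 mm high, 12 g. Origin: centre of the underside. Starts upright on the tray.
- pod1: White creamer pod, a tapered cup with a wide lid, 37 mm across the lid, 21 mm high, 12 g. Origin: centre of the underside. Starts upright on the tray.
- pod2: White creamer pod, a tapered cup with a wide lid, 37 mm across the lid, 21 mm high, 12 g. Origin: centre of the underside. Starts upright on the tray.
- pod3: White creamer pod, a tapered cup with a wide lid, 37 mm across the lid, 21 mm high, 12 g. Origin: centre of the underside. Starts upright on the tray.
- ball_pen: Red ball pen, 145 mm long and 12 mm thick, lying near the right front of the table; a bystander. Origin: its underside's centre.
- marker: White and green marker, 135 mm long and 17 mm thick, lying at the left front; a bystander. Origin: its underside's centre.
- teaspoon: Silver teaspoon, 130 mm long, lying at the right back; a bystander. Origin: its underside's centre.
Not all that is in view belongs to the job. What is shaped like the pod2 but black or purple is not meant.

How it is judged:
By the outcome, as a careful person would: the job done as asked, in the order asked, and still so for the second after the job is handed in, with the robot touching nothing.
It also fails if it takes over 56 s, if anything falls off the work surface, if the arm or the gripper's body presses on something with over 40 N, if the wrist force passes 120 N, or if a joint passes its speed limit or range.

ROBOT

A 7-joint arm with a two-finger parallel gripper is mounted at the origin on a cart in front of the work surface, level with it; the furniture and walls round the work are solid. World frame = base frame: x ahead of the robot, y to its left, z up, the work surface at z = 0. Lengths are in m, angles in rad, forces in N, time in s.
With the tool pointing down it reaches from about 0.35 to 0.9 m from the base axis. Payload 8.1 kg.
Tool frame: the origin (TCP) lies at the very end of the fingers, on their centre line; the grasp point (between the pads) lies arm.hold_point_z behind it (arm.hold_point_z is the distance from the TCP to the grasp point, in m); z points along the fingers, y is the line along which they close (so a half turn about z gives the same grasp; the last joint's range is limited). The gripper opens to 92 mm and grips with 3 to 60 N. Pads are 19 mm wide; open, the fingers measure 130 mm over their backs; the gripper's body (75 mm by 190 mm) begins 47 mm behind the grasp point.
Start: joints at [-0.103, 0.434, 0.025, 1.573, -0.012, 1.134, -0.075], TCP at [0.625, -0, 0.227] pointing down, gripper open.
Joint ranges: [-2.62, 2.62], [-0.44, 2.09], [-1.27, 1.32], [0.08, 2.57], [-1.32, 4.46], [0.12, 2], [-2.74, 2.74]. Speed limits (rad/s): [2.22, 2.22, 3.01, 3.01, 3.14, 3.14, 3.14].

INTERFACE

Orientations are given as a rotation vector (axis times angle).
In Python, from cell import arm, vision, job, cut_out gives the robot as it stands. The module is installed in compiled form; this text tells all that it offers.
- The arm moves only by the tool play_rows, never from a script. Its argument "increments" is text: rows parted by semicolons, each of 5 numbers parted by spaces: the shift along the tool's x, y, z in cm, then the turn about the tool's z in degrees, then the opening, from -1 (shut) to 1 (fully open), so that 0 is half open. A call has 1 to 5 rows; each row shifts and turns the commanded pose from where the row before left it, along the tool's axes as they then stand; what a row does not reach is not made up. A row lasts 1/12 s, in which the tool goes at most 41.7 mm and 7.16 degrees, less where a joint would pass 70% of its speed; a pose out of reach is approached as far as the arm can. A call is refused whole if a number of a shift passes 4.17 or a number of a turn 7.16, either way. A call with a gripper value outside its range is refused whole. The fingers move at their own pace and stop on an object; "grip_force" is the grip in N (left out, the last holds). Time passes only in rows, so rows that do not move let the fingers close. It gives the time, the measured TCP pose, the force, the opening and the grip force at its end, in the units of the state.
- arm.observe(): the state, without advancing time (a new reading comes with each control period).
- vision.get_image(name): name is "scene" or "side" or "wrist"; returns a dict with "frame" (400x640x3 uint8, red, green, blue), "z_map" (400x640 float32, m along the optical axis (not along the pixel's ray), 0 where there is no reading), "mtx" (3x3 intrinsics, pixels), "distortion" ([k1, k2, p1, p2, k3] as OpenCV has them; the pictures are not rectified), "cam_to_world" (4x4, takes a point from camera to world coordinates). Camera axes: x right, y up, looking along -z (the intrinsics and any distortion apply to the point x, -y, -z); pixel columns grow to the right and rows downward; lengths in m; the calibration is good to about 2 mm. A picture is of the moment at which its call begins.
- job.sign_off(): hands the job in; it is judged then, once.
Trained networks look in a picture, given as the dict that the camera call returned (one of the last four; its "shot" number tells which), for a name from the list of things; names that differ only in an ending like _2 or _b are one class to them, and where a whole thing is asked for, a point or a joint stands for the part that bears it (a point fixed in the world has none). Each returns a list of dicts, best first, with "confidence" (0 to 1); they miss things now and then, are a little off and sometimes report something else, mostly with a low value. They report only what shows in the picture. A call takes as long as a camera call. They do not tell look-alikes from the thing itself.
- cut_out(query, picture): "mask" (400x640 bool, what is visible of it) and "point" ([row, column] in pixels, amid what is visible of it).
The state is a dict: "clock": time; "joints": joint angles; "dq": joint speeds; "joint_efforts": joint torques, N m; "position": TCP position; "ee_rot": TCP orientation; "force": force on the tool from outside, world axes, zero at the start; "ft_torque": the same for the moment, N m; "width": opening from 0.0 (shut) to 1.0 (fully open); "gripper_force": force on a finger pad.
Only numpy, scipy, OpenCV 4.12 (cv2) and the standard library are available. Lean on these libraries where they do the work, as an engineer would, in place of code of your own. Each camera call takes 0.05 s, during which the arm holds its last target. There are 200 camera calls.

## Working session

There is one attempt and no reset: what is moved stays moved. The work goes in short steps, Python scripts to look and compute and a tool call to move; the robot and the scene stay as the last step left them, time stands still between calls to the robot, and variables do not carry over. Pictures are saved under pics/ and viewed, at most 10 in all, crops included, and the job is handed in when it is done.

Besides the shell and the picture viewer there is one more tool, called after "Request:" by a JSON object that holds its "method" and its "body". play_rows: Moves the arm, as the interface text tells. Its arguments: {"type":"object","properties":{"increments":{"type":"string"},"grip_force":{"type":"number"}},"required":["increments"]}

```bash
mkdir -p pics
cat > h.py <<'E'
import numpy as np, cv2
from cell import arm, vision, job, cut_out
def shot(n, save=None):
    p=vision.get_image(n)
    if save: cv2.imwrite('pics/'+save, cv2.cvtColor(np.asarray(p['frame']),cv2.COLOR_RGB2BGR))
    return p
def world(p, rc):
    """rc Nx2 (row,col) -> Nx3 world"""
    rc=np.atleast_2d(rc).astype(int); z=p['z_map'][rc[:,0],rc[:,1]]
    n=cv2.undistortPoints(rc[:,::-1].astype(np.float64).reshape(-1,1,2),np.array(p['mtx']),np.array(p['distortion'])).reshape(-1,2)
    c=np.c_[n[:,0]*z,-n[:,1]*z,-z,np.ones(len(z))]
    return (c@np.array(p['cam_to_world']).T)[:,:3]
def pix(p, w):
    """world Nx3 -> (col,row)"""
    w=np.atleast_2d(w); c=(np.c_[w,np.ones(len(w))]@np.linalg.inv(np.array(p['cam_to_world'])).T)[:,:3]*[1,-1,-1]
    return cv2.projectPoints(c.reshape(-1,1,3),np.zeros(3),np.zeros(3),np.array(p['mtx']),np.array(p['distortion']))[0].reshape(-1,2)
def cloud(p, m):
    rc=np.argwhere(m&(p['z_map']>0)); return world(p,rc)
E
python3 - <<'E'
from h import *
np.set_printoptions(precision=3,suppress=True)
s=arm.observe(); print(s); print(arm.hold_point_z)
for c in ['scene','side']:
    p=shot(c,c+'0.png'); print(c,np.array(p['cam_to_world']))
    for q in ['pour_tray','tray_handle','refill_bin','nest','pod0','ball_pen','marker','teaspoon']:
        for d in cut_out(q,p)[:6]:
            m=d['mask']; w=cloud(p,m)
            print(q,round(d['confidence'],2),np.round(d['point']),m.sum(),np.median(w,0) if len(w) else None, w.min(0) if len(w) else '', w.max(0) if len(w) else '')
E
```

```text
{'clock': 0.0, 'joints': array([-0.103,  0.435,  0.025,  1.574, -0.012,  1.134, -0.075]), 'dq': array([-0.   , -0.   , -0.   ,  0.001,  0.   , -0.   ,  0.   ]), 'joint_efforts': array([  0.   , -66.785,   0.985, -31.446,  -0.061,   0.043,   0.   ]), 'position': array([ 0.625, -0.   ,  0.226]), 'ee_rot': array([-2.221, -2.221,  0.002]), 'force': array([ 0.192, -0.103, -0.191]), 'ft_torque': array([-0.038, -0.015,  0.019]), 'gripper_force': 0.0, 'width': 0.9982872218764449}
0.0188
scene [[ 0.813  0.401 -0.422  0.026]
 [-0.582  0.583 -0.567 -0.709]
 [ 0.019  0.707  0.707  1.   ]
 [ 0.     0.     0.     1.   ]]
pour_tray 0.55 [277. 376.] 1199 [ 0.592 -0.184  0.015] [ 0.528 -0.231 -0.004] [ 0.674 -0.101  0.063]
pour_tray 0.36 [244. 326.] 2166 [ 0.574 -0.012  0.009] [ 0.497 -0.095 -0.003] [0.656 0.08  0.028]
tray_handle 0.63 [275. 376.] 1136 [ 0.597 -0.181  0.018] [ 0.528 -0.231 -0.003] [ 0.697 -0.115  0.063]
refill_bin 0.62 [242. 330.] 2260 [ 0.574 -0.012  0.009] [ 0.497 -0.095 -0.003] [0.658 0.087 0.057]
refill_bin 0.59 [242. 272.] 2570 [0.451 0.059 0.02 ] [ 0.39  -0.024 -0.003] [0.502 0
[... 854 characters left out ...]
0.226  0.013]
side [[-0.064  0.736 -0.674 -0.355]
 [-0.998 -0.05   0.04   0.089]
 [-0.004  0.675  0.738  1.099]
 [ 0.     0.     0.     1.   ]]
refill_bin 0.74 [245. 311.] 1701 [0.466 0.056 0.013] [ 0.391 -0.013 -0.003] [0.529 0.122 0.061]
nest 0.89 [214. 318.] 709 [0.596 0.022 0.009] [ 0.131 -0.028 -0.002] [0.665 0.069 0.52 ]
pod0 0.4 [215. 418.] 82 [ 0.545 -0.297  0.021] [ 0.525 -0.315  0.   ] [ 0.581 -0.281  0.026]
ball_pen 0.57 [246. 414.] 74 [ 0.445 -0.262  0.008] [ 0.439 -0.319  0.   ] [ 0.457 -0.212  0.014]
marker 0.61 [262. 210.] 211 [0.42  0.359 0.013] [0.41  0.296 0.002] [0.431 0.424 0.021]
teaspoon 0.55 [264. 205.] 242 [0.421 0.368 0.012] [ 0.41   0.297 -0.005] [0.446 0.429 0.021]
```

View pics/scene0.png

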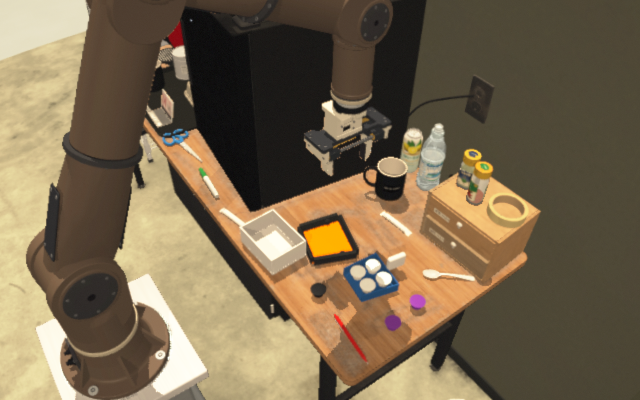

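View pics/side0.png

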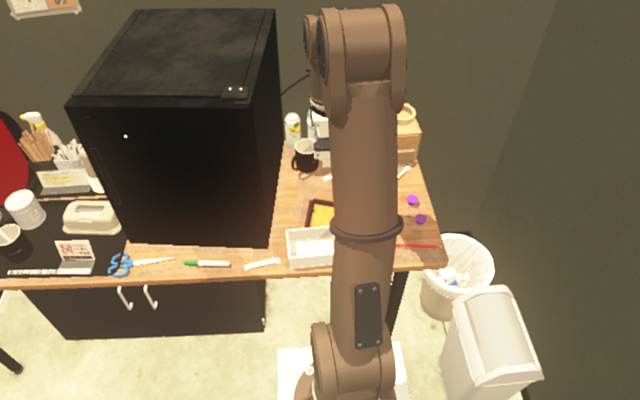

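Run:
```python
from h import *
np.set_printoptions(precision=4,suppress=True)
p=shot('scene'); im=p['frame'].astype(int)
rc=np.argwhere(np.ones((400,640),bool)); W=world(p,rc).reshape(400,640,3); X,Y,Z=W[...,0],W[...,1],W[...,2]
r,g,b=im[...,0],im[...,1],im[...,2]
hsv=cv2.cvtColor(p['frame'],cv2.COLOR_RGB2HSV)
def rep(n,m):
    q=W[m]; rect=cv2.minAreaRect((q[:,:2]*1000).astype(np.float32)); print(n,m.sum(),q.mean(0),q.min(0),q.max(0),'rect',rect); return q
ws=(X>.35)&(X<.85)&(Y>-.4)&(Y<.13)
blue=ws&(hsv[...,0]>100)&(hsv[...,0]<122)&(hsv[...,1]>120)&(Z<.04)
n,l,s,c=cv2.connectedComponentsWithStats(blue.astype(np.uint8)); k=1+np.argmax(s[1:,4]); rep('blue',l==k)
rep('bluetop',blue&(Z>.021)&(Z<.03)&(abs(Y+.18)<.1))
h=ws&(Z>.04)&(Z<.075)&(r>150)&(abs(X-.66)<.06)&(Y<-.08)&(Y>-.22); q=rep('handle',h)
t=q[q[:,2]>.054]; print('htop',len(t),t.mean(0),cv2.minAreaRect((t[:,:2]*1000).astype(np.float32)))
o=ws&(hsv[...,0]>8)&(hsv[...,0]<22)&(hsv[...,1]>220)&(r>200)&(Y>-.09)&(Y<.07); q=rep('orange',o)
np.save('orange.npy',q)
d=ws&(r+g+b<150)&(Z>.016)&(Z<.027)&(abs(X-.575)<.09)&(abs(Y)<.1); rep('nesttop',d); 
bn=ws&(Z>.050)&(Z<.06)&(X<.53)&(Y>-.04); rep('binrim',bn)
crop=cv2.resize(p['frame'][200:330,220:460],None,fx=3,fy=3,interpolation=cv2.INTER_CUBIC)
cv2.imwrite('pics/crop.png',crop[...,::-1])
```

```text
blue 477 [ 0.5644 -0.1897  0.013 ] [ 0.5281 -0.2314 -0.0004] [ 0.6234 -0.1176  0.0313] rect ((581.3135986328125, -174.52508544921875), (100.76461029052734, 97.65231323242188), 77.6977767944336)
bluetop 190 [ 0.593  -0.1825  0.0249] [ 0.5282 -0.2303  0.021 ] [ 0.6368 -0.1179  0.0299] rect ((582.297119140625, -169.6202392578125), (108.08381652832031, 93.87965393066406), 80.01326751708984)
handle 163 [ 0.6473 -0.1838  0.0529] [ 0.6253 -0.1926  0.0404] [ 0.6751 -0.1716  0.062 ] rect ((650.2283935546875, -181.90225219726562), (17.199434280395508, 50.09136199951172), 81.65388488769531)
htop 87 [ 0.6492 -0.1823  0.0578] ((650.3310546875, -183.3463897705078), (17.38730239868164, 48.88450622558594), 76.02999114990234)
orange 1106 [ 0.5754 -0.0064  0.0068] [ 0.5152 -0.0723  0.0009] [0.6361 0.0513 0.0137] rect ((574.5303344726562, -5.861602783203125), (109.3526382446289, 100.99592590332031), 71.90234375)
nesttop 422 [ 0.5793 -0.0121  0.0206] [ 0.495 -0.095  0.016] [0.6432 0.0605 0.0269] rect ((569.0072021484375, -11.175880432128906), (145.48477172851562, 122.62551879882812), 72.77739715576172)
binrim 385 [0.4454 0.0491 0.0543] [ 0.3911 -0.0236  0.05  ] [0.5017 0.1244 0.06  ] rect ((446.8692626953125, 50.56428527832031), (106.72220611572266, 144.84588623046875), 2.2498223781585693)
```

View pics/crop.png

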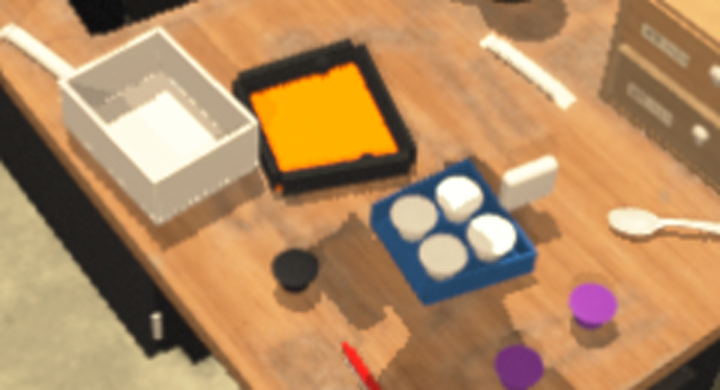

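Candidates, scene pixels:
- **Tray:** the blue tray at (370,277) with its white fin at (397,261) is the only tray and the one I want. The white sticks at (397,222) and (235,216) are not handles.
- **Pods:** the four white ones on the tray, about (357–384, 266–286). The black one (318,290) and purple ones (417,302), (393,323) are decoys.
- **Bin and nest:** the white bin is at (272,242) and the orange nest at (328,238).

The close crop confirms this choice. Next I move above the handle and turn the gripper across it.

Request:
{"method": "play_rows", "body": {"increments": "-3.66 0.5 0 0 1;-3.66 0.5 0 0 1;-3.66 0.5 0 0 1;-3.66 0.5 0 0 1;-3.66 0.5 0 0 1"}}

```text
clock: 1.37
position: [0.65, -0.1848, 0.2269]
ee_rot: [2.221, 2.221, 0.0]
force: [0.2, 0.2, -0.3]
width: 1.002
gripper_force: 0.0
```

Request:
{"method": "play_rows", "body": {"increments": "0 0 0 -7 1;0 0 0 -7 1;0 0 0 -7 1;0 0 0 -7 1;0 0 0 -7 1"}}

```text
clock: 1.78
position: [0.65, -0.1832, 0.2267]
ee_rot: [-1.443, -2.791, -0.0]
force: [0.5, -0.3, 0.2]
width: 1.001
gripper_force: 0.0
```

Request:
{"method": "play_rows", "body": {"increments": "0 0 0 -7 1;0 0 0 -7 1;0 0 0 -7 1;0 0 0 -7 1;0 0 0 -7 1"}}

```text
clock: 2.2
position: [0.65, -0.1831, 0.2267]
ee_rot: [-0.536, -3.095, 0.0]
force: [0.4, 0.6, 0.1]
width: 1.002
gripper_force: 0.0
```

Request:
{"method": "play_rows", "body": {"increments": "0 0 0 -7 1;0 0 0 -3 1;0 0 0 0 1"}}

```text
clock: 2.45
position: [0.6499, -0.1833, 0.2266]
ee_rot: [-0.27, -3.13, -0.0]
force: [-0.0, 0.3, -0.2]
width: 1.0
gripper_force: 0.0
```

Run:
```python
from h import *
np.set_printoptions(precision=4,suppress=True)
p=shot('wrist','w1.png'); print(np.array(p['cam_to_world']),p['mtx'])
```

```text
[[ 0.1714 -0.9455 -0.2768  0.5771]
 [ 0.9852  0.1647  0.0474 -0.1707]
 [ 0.0008 -0.2808  0.9598  0.3841]
 [ 0.      0.      0.      1.    ]] [[286.8519   0.     320.9193]
 [  0.     286.8519 198.5535]
 [  0.       0.       1.    ]]
```

View pics/w1.png

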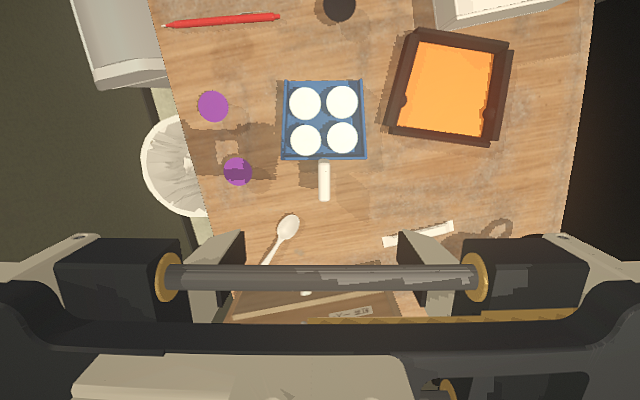

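The wrist view shows the tray at (323,120), its handle at (324,181), the nest at (450,85) with its two bumps towards the handle side, and the bin at the top right. Now I fit the poses by projected outlines.

```bash
cat >> h.py <<'E'
from scipy.optimize import minimize
def fit(p, mask, poly, z, x0):
    """poly Nx2 model (m) at height z; fit (x,y,yaw) by IoU of projected polygon with mask (4x supersampled)"""
    M=cv2.resize(mask.astype(np.uint8),None,fx=4,fy=4,interpolation=cv2.INTER_NEAREST)>0
    def cost(v):
        x,y,a=v[0],v[1],v[2]; c,s=np.cos(a),np.sin(a)
        w=np.c_[poly@np.array([[c,s],[-s,c]])+[x,y],np.full(len(poly),z)]
        im=np.zeros(M.shape,np.uint8); cv2.fillPoly(im,[np.round((pix(p,w)+.5)*4).astype(np.int32)],1); im=im>0
        return 1-(im&M).sum()/(im|M).sum()
    S=np.array([x0]*4,float); S[1,0]+=.01; S[2,1]+=.01; S[3,2]+=.1
    r=minimize(cost,x0,method='Nelder-Mead',options=dict(initial_simplex=S,xatol=1e-5,fatol=1e-5))
    r=minimize(cost,r.x,method='Nelder-Mead',options=dict(initial_simplex=r.x+np.array([[0,0,0],[.003,0,0],[0,.003,0],[0,0,.03]]),xatol=1e-5,fatol=1e-5))
    return r.x[:2],np.degrees(r.x[2]),1-r.fun
def trap(x0,x1,w0,w1): return np.array([[x0,-w0/2],[x1,-w1/2],[x1,w1/2],[x0,w0/2]])
def biggest(m,near=None):
    n,l,s,c=cv2.connectedComponentsWithStats(m.astype(np.uint8)); return l==1+np.argmax(s[1:,4])
def fillc(m):
    cs,_=cv2.findContours(m.astype(np.uint8),cv2.RETR_EXTERNAL,cv2.CHAIN_APPROX_NONE); o=np.zeros(m.shape,np.uint8); cv2.drawContours(o,[max(cs,key=cv2.contourArea)],-1,1,-1); return o>0
E
python3 - <<'E'
from h import *
np.set_printoptions(precision=4,suppress=True)
p=shot('wrist'); np.save('w1.npy',p,allow_pickle=True)
hsv=cv2.cvtColor(p['frame'],cv2.COLOR_RGB2HSV); H,S,V=[hsv[...,i].astype(int) for i in range(3)]
rc=np.argwhere(np.ones((400,640),bool)); W=world(p,rc).reshape(400,640,3); Z=W[...,2]; row,col=np.mgrid[:400,:640]
o=biggest((H>8)&(H<24)&(S>150)&(V>170)&(row<150)&(col>390)); print('orange',o.sum(),W[o].mean(0))
print(fit(p,o,trap(-.0505,.0505,.097,.115),.006,[.575,-.006,-.3]))
print('flip',fit(p,o,trap(-.0505,.0505,.115,.097),.006,[.575,-.006,-.3]))
t=fillc(biggest((((H>95)&(H<125)&(S>100))|((V>200)&(S<40)&(Z>.015)&(Z<.04)))&(row<162)&(col>270)&(col<375))); print('tray',t.sum())
print(fit(p,t,trap(-.048,.048,.092,.110),.026,[.581,-.172,-.2]))
h=(Z>.05)&(Z<.066)&(row>155)&(row<215)&(col>300)&(col<345); h=biggest(h); print('h',h.sum(),W[h].mean(0),W[h].min(0),W[h].max(0),cv2.minAreaRect((W[h][:,:2]*1000).astype(np.float32)))
print(fit(p,h,trap(-.024,.024,.014,.014),.058,[.65,-.182,-.2]))
E
```

```text
orange 6831 [ 0.5736 -0.009   0.0067]
(array([ 0.5738, -0.0083]), np.float64(-17.090941330795452), np.float64(0.9727227316516216))
flip (array([ 0.5738, -0.0077]), np.float64(-17.038078247319717), np.float64(0.9149593355251774))
tray 786
(array([ 0.5928, -0.1747]), np.float64(-5.405929064204811), np.float64(0.11759749864260172))
h 471 [ 0.6512 -0.1802  0.0568] [ 0.6283 -0.1902  0.05  ] [ 0.6763 -0.1706  0.0594] ((652.31005859375, -180.23403930664062), (13.1668119430542, 47.704410552978516), 79.75677490234375)
(array([ 0.6514, -0.1803]), np.float64(-10.134118964367856), np.float64(0.9405853535987941))
```

Nest: (0.5738, -0.0083), yaw -17.1°. Tray yaw is -10° and its handle is at (0.6515, -0.180), which agrees with the scene camera. Descend and grip.

Request:
{"method": "play_rows", "body": {"increments": "-0.4 0.3 3 0 1;0 0 3 0 1;0 0 3 0 1;0 0 3 0 1;0 0 3 0 1"}}

```text
clock: 2.97
position: [0.6545, -0.1808, 0.0756]
ee_rot: [0.278, 3.129, -0.0]
force: [-0.3, -0.3, 0.2]
width: 1.003
gripper_force: 0.0
```

Request:
{"method": "play_rows", "body": {"increments": "0 0 2.5 0 1;0 0 1.8 0 1;0 0 1.0 0 1;0 0 0 0 1"}}

```text
clock: 3.3
position: [0.6529, -0.1805, 0.0213]
ee_rot: [-0.276, -3.126, -0.0]
force: [-0.5, -0.1, -0.0]
width: 0.999
gripper_force: 0.0
```

Run:
```python
from h import *
p=shot('wrist','w2.png'); print(arm.observe()['position'],arm.observe()['force'])
```

```text
[ 0.65403589 -0.18061338  0.02313608] [-0.61251036 -0.016976    0.11359883]
```

View pics/w2.png

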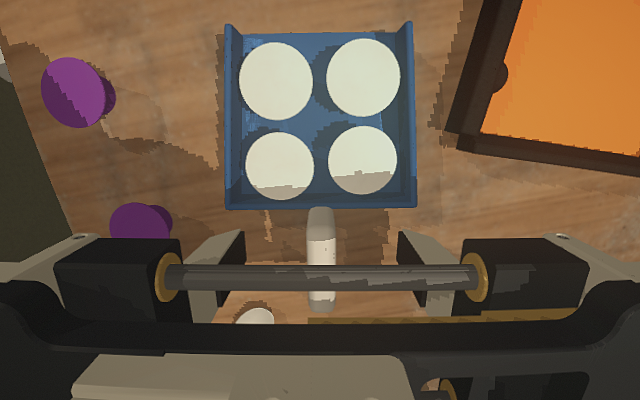

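The fin at (320,255) is centred between the fingers and the four pods stand at the four corners. Grip and lift a little.

Request:
{"method": "play_rows", "body": {"increments": "0 0 0 0 -1;0 0 0 0 -1;0 0 0 0 -1;0 0 0 0 -1;0 0 0 0 -1", "grip_force": 60}}

```text
clock: 3.77
position: [0.6548, -0.1809, 0.0245]
ee_rot: [0.274, 3.128, -0.0]
force: [-0.2, 0.1, 0.1]
width: 0.685
gripper_force: 0.0
```

Request:
{"method": "play_rows", "body": {"increments": "0 0 0 0 -1;0 0 0 0 -1;0 0 0 0 -1;0 0 -0.2 0 -1;0 0 -0.5 0 -1"}}

```text
clock: 4.18
position: [0.6539, -0.1807, 0.0303]
ee_rot: [-0.274, -3.128, -0.0]
force: [-0.2, 0.2, -0.5]
width: 0.324
gripper_force: 0.0
```

Request:
{"method": "play_rows", "body": {"increments": "0 0 -0.8 0 -1;0 0 -1 0 -1;0 0 -1 0 -1;0 0 -0.5 0 -1;0 0 0 0 -1"}}

```text
clock: 4.6
position: [0.6556, -0.181, 0.0659]
ee_rot: [0.274, 3.127, -0.001]
force: [-0.1, -0.1, -2.2]
width: 0.139
gripper_force: 60.0
```

```bash
cat >> h.py <<'E'
def tilt(p=None):
    """tray floor/wall tilt from blue points in wrist view: fit plane of floor"""
    p=p or shot('wrist'); hsv=cv2.cvtColor(p['frame'],cv2.COLOR_RGB2HSV); H,S,V=[hsv[...,i].astype(int) for i in range(3)]
    m=biggest(cv2.morphologyEx(((H>95)&(H<125)&(S>100)).astype(np.uint8),cv2.MORPH_CLOSE,np.ones((3,3))))
    w=cloud(p,m&(H>95)&(H<125)&(S>100)); s=arm.observe()
    from scipy.spatial.transform import Rotation as R
    T=R.from_rotvec(s['ee_rot']).as_matrix(); t=(w-s['position'])@T; q=np.c_[-t[:,0],t[:,1],-t[:,2]-arm.hold_point_z] # tray-ish axes rel. grasp
    f=q[(abs(q[:,1])<.036)]
    # robust line z=a*x+b for floor
    for _ in range(1):
        best=None
        for a in np.tan(np.radians(np.arange(-5,80,.5))):
            h=(f[:,2]-a*f[:,0])*np.cos(np.arctan(a)); c,_e=np.histogram(h,np.arange(-.08,.02,.002)); 
            k=c.max()
            if best is None or k>best[0]: best=(k,np.degrees(np.arctan(a)),_e[c.argmax()]+.001)
    print('tilt deg',best,len(f)); return best[1]
E
python3 - <<'E'
from h import *
p=shot('wrist','w3.png'); tilt(p); s=arm.observe(); print(s['position'],s['force'],s['ft_torque'],s['width'],s['gripper_force'])
E
```

```text
tilt deg (np.int64(0), np.float64(-5.0), np.float64(-0.079)) 0
[ 0.65502985 -0.18093121  0.0648278 ] [-0.08816823  0.72867226 -1.14940823] [ 0.08822235 -0.09141586 -0.02415568] 0.1389465588544645 59.989542961120605
```

View pics/w3.png

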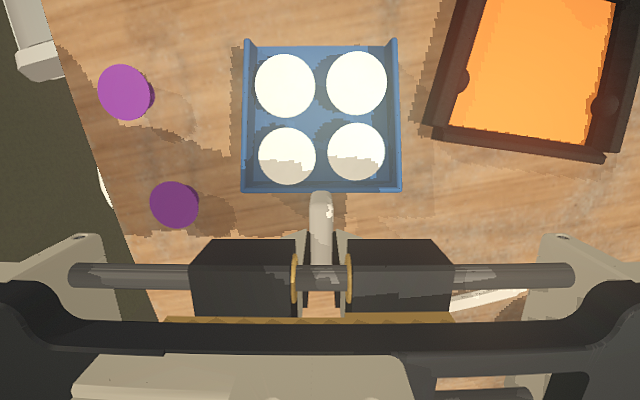

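Run:
```python
from h import *
np.set_printoptions(precision=4,suppress=True)
p=shot('wrist'); hsv=cv2.cvtColor(p['frame'],cv2.COLOR_RGB2HSV); H,S,V=[hsv[...,i].astype(int) for i in range(3)]
W=world(p,np.argwhere(np.ones((400,640),bool))).reshape(400,640,3)
m=biggest((H>95)&(H<125)&(S>100)); print(m.sum(),np.percentile(W[m],[2,50,98],axis=0)); 
for d in cut_out('pod0',p)[:5]: print(d['point'],d['confidence'],np.median(W[d['mask']],0))
```

```text
160 [[ 0.609  -0.1374  0.0352]
 [ 0.635  -0.1239  0.0366]
 [ 0.6394 -0.121   0.038 ]]
[92.7, 123.5] 0.81 [ 0.5435 -0.2976  0.0203]
[204.4, 173.2] 0.73 [ 0.6265 -0.2879  0.0204]
[86.0, 284.4] 0.7 [ 0.5606 -0.1871  0.0342]
[154.9, 287.1] 0.6 [ 0.6034 -0.1944  0.0351]
[80.8, 356.8] 0.57 [ 0.5672 -0.1433  0.0343]
```

The fingers close more slowly than I assumed, so I lifted too soon and they hold only the top edge of the fin. The tray is level and about 10 mm up. I'll set it down and grip again lower.

Request:
{"method": "play_rows", "body": {"increments": "0 0 0.3 0 -1;0 0 0.3 0 -1;0 0 0.2 0 -1;0 0 0.1 0 -1;0 0 0 0 -1"}}

```text
clock: 5.17
position: [0.6541, -0.1807, 0.054]
ee_rot: [-0.274, -3.129, -0.0]
force: [-0.6, 0.3, 0.2]
width: 0.134
gripper_force: 60.0
```

Run:
```python
from h import *
np.set_printoptions(precision=4,suppress=True)
p=shot('wrist'); hsv=cv2.cvtColor(p['frame'],cv2.COLOR_RGB2HSV); H,S,V=[hsv[...,i].astype(int) for i in range(3)]
W=world(p,np.argwhere(np.ones((400,640),bool))).reshape(400,640,3)
for d in cut_out('pod0',p)[:6]: print(d['point'],d['confidence'],np.median(W[d['mask']],0))
print(arm.observe()['position'],arm.observe()['force'])
```

```text
[150.5, 351.3] 0.91 [ 0.607  -0.1496  0.025 ]
[83.2, 284.1] 0.84 [ 0.5593 -0.1868  0.0246]
[81.2, 361.1] 0.83 [ 0.5656 -0.1432  0.0246]
[157.9, 284.0] 0.8 [ 0.6021 -0.1942  0.025 ]
[208.1, 168.0] 0.56 [ 0.6263 -0.2874  0.0204]
[ 0.6544 -0.1807  0.0545] [ 1.0707  0.2978 -1.4305]
```

Request:
{"method": "play_rows", "body": {"increments": "0 0 0 0 -0.3;0 0 0 0 -0.3;0 0 0 0 -0.3;0 0 0 0 -0.3;0 0 1 0 -0.3"}}

```text
clock: 5.68
position: [0.656, -0.181, 0.0466]
ee_rot: [0.274, 3.126, -0.001]
force: [0.1, 0.3, 0.3]
width: 0.346
gripper_force: 0.0
```

Request:
{"method": "play_rows", "body": {"increments": "0 0 1.1 0 -0.3;0 0 1.0 0 -0.3;0 0 0 0 -0.3;0 0 0 0 -1;0 0 0 0 -1"}}

```text
clock: 6.1
position: [0.6544, -0.1807, 0.0235]
ee_rot: [-0.274, -3.129, -0.0]
force: [1.1, 0.6, 1.3]
width: 0.252
gripper_force: 0.0
```

Request:
{"method": "play_rows", "body": {"increments": "0 0 0 0 -1;0 0 0 0 -1;0 0 0 0 -1;0 0 0 0 -1"}}

```text
clock: 6.43
position: [0.6548, -0.1808, 0.0242]
ee_rot: [0.274, 3.129, -0.0]
force: [0.7, 0.8, 0.0]
width: 0.147
gripper_force: 60.0
```

Request:
{"method": "play_rows", "body": {"increments": "0 0 -0.3 0 -1;0 0 -0.7 0 -1;0 0 -1 0 -1;0 0 -1.2 0 -1;0 0 -1.2 0 -1"}}

```text
clock: 6.85
position: [0.6547, -0.1808, 0.0694]
ee_rot: [0.274, 3.129, -0.0]
force: [-0.3, -0.3, -1.2]
width: 0.148
gripper_force: 60.0
```

Request:
{"method": "play_rows", "body": {"increments": "0 0 -1.4 0 -1;0 0 -1.6 0 -1;0 0 -1.6 0 -1;0 0 -1.6 0 -1;0 0 -1.4 0 -1"}}

```text
clock: 7.27
position: [0.6549, -0.1808, 0.1465]
ee_rot: [0.274, 3.128, -0.0]
force: [0.5, 0.4, -2.1]
width: 0.149
gripper_force: 60.0
```

Request:
{"method": "play_rows", "body": {"increments": "0 0 -1 0 -1;0 0 -0.6 0 -1;0 0 -0.2 0 -1;0 0 0 0 -1"}}

```text
clock: 7.6
position: [0.6545, -0.1808, 0.1622]
ee_rot: [0.274, 3.129, -0.0]
force: [0.4, 0.5, -1.6]
width: 0.145
gripper_force: 60.0
```

```bash
cat >> h.py <<'E'
from scipy.spatial.transform import Rotation as R
def traypts(p, s):
    """world cloud -> tray-like axes about grasp point (x to rear, y, z up)"""
    W=world(p,np.argwhere(np.ones((400,640),bool))).reshape(400,640,3); T=R.from_rotvec(s['ee_rot']).as_matrix()
    t=(W-s['position'])@T; return W,np.stack([-t[...,0],t[...,1],-t[...,2]-arm.hold_point_z],-1)
def report(save=None):
    p=shot('wrist',save); s=arm.observe(); W,q=traypts(p,s)
    hsv=cv2.cvtColor(p['frame'],cv2.COLOR_RGB2HSV); H,S,V=[hsv[...,i].astype(int) for i in range(3)]
    m=(H>92)&(H<128)&(S>60)&(V>50)&(q[...,0]<0)&(q[...,0]>-.14)&(abs(q[...,1])<.06)&(q[...,2]>-.15)&(p['z_map']>0)
    w=q[m]; print('blue',len(w),np.percentile(w,[2,50,98],axis=0).round(4).tolist() if len(w) else '')
    # tilt: best direction where floor (|y|<.036) or side-wall tops (|y|>.036) histogram peaks
    for nm,f in (('floor',w[abs(w[:,1])<.036]),('walls',w[abs(w[:,1])>.04])):
        if len(f)<20: continue
        b=max(((np.histogram(f[:,2]*np.cos(a)-f[:,0]*np.sin(a),np.arange(-.1,.03,.0015))),a) and (np.histogram(f[:,2]*np.cos(a)-f[:,0]*np.sin(a),np.arange(-.1,.03,.0015))[0].max(),np.degrees(a)) for a in np.radians(np.arange(-10,80,.5)))
        print(nm,len(f),b)
    for d in cut_out('pod0',p)[:7]:
        mm=d['mask']&(p['z_map']>0)
        print('pod',np.round(d['point']),round(d['confidence'],2),np.median(W[mm],0).round(3),'rel',np.median(q[mm],0).round(3))
    print(s['position'].round(4),s['force'].round(2),s['ft_torque'].round(3),round(s['width'],3),s['gripper_force'],s['clock'])
    return p,s,W,q
E
python3 -c "
from h import *
report('w4.png')"
```

```text
blue 12028 [[-0.1184, -0.0504, -0.0401], [-0.0711, -0.0053, -0.0381], [-0.0252, 0.0506, -0.016]]
floor 6097 (np.int64(3393), np.float64(0.0))
walls 5380 (np.int64(1842), np.float64(0.0))
pod [156. 360.] 0.94 [ 0.607 -0.15   0.163] rel [-0.051  0.023 -0.018]
pod [ 99. 187.] 0.67 [ 0.543 -0.298  0.02 ] rel [-0.089 -0.135 -0.16 ]
pod [ 80. 277.] 0.66 [ 0.56  -0.187  0.162] rel [-0.092 -0.022 -0.018]
pod [161. 280.] 0.65 [ 0.603 -0.194  0.162] rel [-0.049 -0.022 -0.018]
pod [179. 215.] 0.61 [ 0.626 -0.292  0.02 ] rel [-0.009 -0.114 -0.16 ]
pod [ 72. 364.] 0.6 [ 0.566 -0.143  0.162] rel [-0.093  0.022 -0.018]
[ 0.6542 -0.1808  0.1615] [-0.    0.06 -2.22] [ 0.112 -0.162 -0.045] 0.146 59.99503433704376 7.65
```

Held level and as planned. Now turn to yaw -25°, so the gripper body stays clear of the fridge, and carry the tray over the bin gently.

Request:
{"method": "play_rows", "body": {"increments": "0 0 0 2 -1;0 0 0 4 -1;0 0 0 4 -1;0 0 0 3.5 -1;0 0 0 1.5 -1"}}

```text
clock: 8.12
position: [0.6539, -0.1806, 0.1606]
ee_rot: [-0.684, -3.064, 0.0]
force: [0.1, -0.2, -1.3]
width: 0.147
gripper_force: 60.0
```

Request:
{"method": "play_rows", "body": {"increments": "0.5 0.3 0 0 -1;1.2 0.8 0 0 -1;2 1.3 0 0 -1;2.6 1.6 0 0 -1;2.8 1.8 0 0 -1"}}

```text
clock: 8.53
position: [0.5955, -0.0895, 0.1612]
ee_rot: [-0.679, -3.067, 0.001]
force: [-0.3, 0.8, -2.0]
width: 0.15
gripper_force: 60.0
```

Request:
{"method": "play_rows", "body": {"increments": "2.8 1.8 0 0 -1;2.6 1.6 0 0 -1;2 1.3 0 0 -1;1.5 1 0 0 -1;0.8 0.5 0 0 -1"}}

```text
clock: 8.95
position: [0.533, 0.0103, 0.1617]
ee_rot: [-0.672, -3.068, -0.001]
force: [-0.2, -0.1, -1.7]
width: 0.152
gripper_force: 60.0
```

Request:
{"method": "play_rows", "body": {"increments": "0.3 0.2 0 0 -1;0 0 0.4 0 -1;0 0 0.9 0 -1;0 0 0.9 0 -1;0 0 0.3 0 -1"}}

```text
clock: 9.37
position: [0.5324, 0.0092, 0.1346]
ee_rot: [-0.682, -3.064, 0.002]
force: [-0.2, -0.1, -1.5]
width: 0.149
gripper_force: 60.0
```

```bash
python3 -c "
from h import *
p,s,W,q=report('w5.png')
c=shot('scene','s5.png'); W=world(c,np.argwhere(np.ones((400,640),bool))).reshape(400,640,3)
"
```

```text
blue 11863 [[-0.1185, -0.0505, -0.0407], [-0.0713, -0.0066, -0.0386], [-0.0253, 0.051, -0.0166]]
floor 5468 (np.int64(3488), np.float64(0.0))
walls 5857 (np.int64(1863), np.float64(-0.5))
pod [157. 359.] 0.85 [0.495 0.052 0.135] rel [-0.051  0.023 -0.018]
pod [161. 280.] 0.76 [0.479 0.01  0.135] rel [-0.049 -0.022 -0.018]
pod [225. 337.] 0.71 [0.56  0.006 0.006] rel [ 0.032  0.013 -0.147]
pod [ 75. 364.] 0.68 [0.457 0.069 0.135] rel [-0.093  0.022 -0.018]
pod [187. 166.] 0.68 [ 0.46  -0.128  0.02 ] rel [-0.007 -0.155 -0.133]
pod [ 77. 280.] 0.64 [0.439 0.028 0.135] rel [-0.092 -0.022 -0.018]
[0.5321 0.0094 0.1345] [ 0.67  0.41 -1.66] [ 0.074 -0.099 -0.031] 0.15 59.99517560005188 9.4167
```

View pics/w5.png

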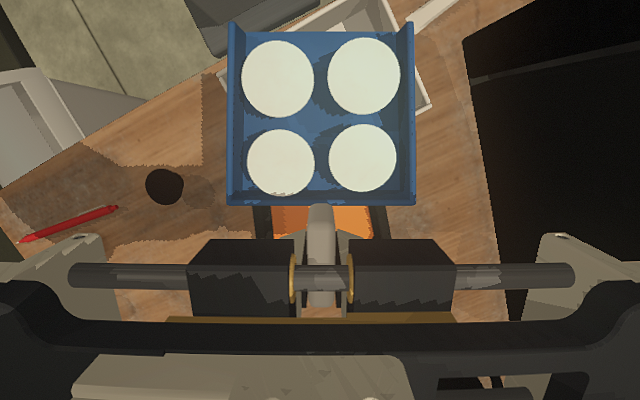

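Over the bin, level, with the bin ahead of and under the nose. Now let the tray pivot in the pads by lowering the grip in short pulses.

Request:
{"method": "play_rows", "body": {"increments": "0 0 0 0 -1", "grip_force": 14}}

```text
clock: 9.6
position: [0.5331, 0.0102, 0.1366]
ee_rot: [-0.681, -3.067, 0.0]
force: [-0.4, -0.2, -1.3]
width: 0.153
gripper_force: 14.0
```

Request:
{"method": "play_rows", "body": {"increments": "0 0 0 0 -1", "grip_force": 60}}

```text
clock: 9.68
position: [0.5332, 0.0104, 0.1369]
ee_rot: [0.68, 3.067, 0.0]
force: [-0.3, 0.3, -1.4]
width: 0.145
gripper_force: 60.0
```

```bash
python3 -c "
from h import *
report()"
```

```text
blue 11803 [[-0.1188, -0.0502, -0.0408], [-0.0715, -0.0062, -0.0388], [-0.0255, 0.051, -0.0167]]
floor 5464 (np.int64(3278), np.float64(0.0))
walls 5788 (np.int64(1796), np.float64(-0.5))
pod [157. 358.] 0.86 [0.496 0.053 0.137] rel [-0.052  0.023 -0.018]
pod [ 76. 365.] 0.85 [0.458 0.07  0.137] rel [-0.094  0.022 -0.019]
pod [ 77. 278.] 0.81 [0.44  0.03  0.137] rel [-0.092 -0.022 -0.019]
pod [184. 162.] 0.79 [ 0.46  -0.128  0.02 ] rel [-0.008 -0.157 -0.136]
pod [160. 277.] 0.71 [0.48  0.011 0.137] rel [-0.049 -0.022 -0.019]
[0.5332 0.0105 0.137 ] [ 0.5  -0.81 -1.62] [ 0.059 -0.14   0.019] 0.148 59.999404549598694 9.7333
```

Grip responds at once and the tray holds at 14 N. Try 7 N.

Request:
{"method": "play_rows", "body": {"increments": "0 0 0 0 -1", "grip_force": 7}}

```text
clock: 9.87
position: [0.5331, 0.0105, 0.137]
ee_rot: [0.68, 3.067, 0.0]
force: [0.2, -0.1, -1.9]
width: 0.154
gripper_force: 7.0
```

Request:
{"method": "play_rows", "body": {"increments": "0 0 0 0 -1", "grip_force": 60}}

```text
clock: 9.95
position: [0.533, 0.0106, 0.1369]
ee_rot: [0.68, 3.067, 0.0]
force: [-0.7, -0.6, -0.9]
width: 0.151
gripper_force: 60.0
```

```bash
python3 -c "
from h import *
report()"
```

```text
blue 11810 [[-0.1189, -0.0501, -0.041], [-0.0716, -0.0062, -0.039], [-0.0255, 0.051, -0.0168]]
floor 5524 (np.int64(3485), np.float64(0.5))
walls 5759 (np.int64(1794), np.float64(1.0))
pod [163. 280.] 0.82 [0.48  0.011 0.137] rel [-0.049 -0.022 -0.019]
pod [ 80. 277.] 0.75 [0.44  0.03  0.137] rel [-0.092 -0.022 -0.019]
pod [ 77. 366.] 0.7 [0.458 0.07  0.137] rel [-0.093  0.022 -0.019]
pod [185. 167.] 0.62 [ 0.46  -0.128  0.02 ] rel [-0.008 -0.156 -0.135]
pod [157. 358.] 0.57 [0.496 0.053 0.137] rel [-0.052  0.023 -0.019]
[0.533  0.0106 0.1369] [-0.27 -0.1  -1.45] [ 0.02  -0.189 -0.035] 0.149 59.99953866004944 10.0
```

Request:
{"method": "play_rows", "body": {"increments": "0 0 0 0 -1", "grip_force": 5}}

```text
clock: 10.13
position: [0.5329, 0.0106, 0.1368]
ee_rot: [0.68, 3.067, 0.0]
force: [-0.2, 0.3, -0.7]
width: 0.152
gripper_force: 5.0
```

Request:
{"method": "play_rows", "body": {"increments": "0 0 0 0 -1", "grip_force": 60}}

```text
clock: 10.22
position: [0.533, 0.0105, 0.1368]
ee_rot: [0.68, 3.067, 0.0]
force: [-0.3, 0.1, -1.1]
width: 0.153
gripper_force: 60.0
```

```bash
python3 -c "
from h import *
report()"
```

```text
blue 11050 [[-0.1148, -0.0502, -0.0517], [-0.0668, -0.0045, -0.0435], [-0.0236, 0.0511, -0.0199]]
floor 4924 (np.int64(3134), np.float64(6.000000000000001))
walls 5566 (np.int64(1740), np.float64(5.5))
pod [160. 358.] 0.89 [0.498 0.052 0.132] rel [-0.05   0.023 -0.024]
pod [162. 279.] 0.73 [0.481 0.011 0.132] rel [-0.047 -0.022 -0.024]
pod [182. 164.] 0.69 [ 0.46  -0.128  0.02 ] rel [-0.008 -0.156 -0.135]
pod [ 80. 364.] 0.61 [0.459 0.07  0.128] rel [-0.092  0.022 -0.028]
pod [ 82. 280.] 0.58 [0.441 0.029 0.128] rel [-0.091 -0.022 -0.028]
[0.533  0.0105 0.1368] [-0.14 -0.01 -1.15] [ 0.039 -0.149 -0.05 ] 0.15 59.99962091445923 10.2667
```

Request:
{"method": "play_rows", "body": {"increments": "0 0 0 0 -1", "grip_force": 5}}

```text
clock: 10.4
position: [0.5329, 0.0106, 0.1367]
ee_rot: [-0.68, -3.067, 0.0]
force: [0.6, 0.6, -1.3]
width: 0.155
gripper_force: 5.0
```

Request:
{"method": "play_rows", "body": {"increments": "0 0 0 0 -1", "grip_force": 60}}

```text
clock: 10.48
position: [0.5329, 0.0105, 0.1367]
ee_rot: [0.68, 3.067, 0.0]
force: [-0.4, -0.1, -1.5]
width: 0.149
gripper_force: 60.0
```

Request:
{"method": "play_rows", "body": {"increments": "0 0 0 0 -1", "grip_force": 5}}

```text
clock: 10.57
position: [0.5329, 0.0106, 0.1367]
ee_rot: [-0.68, -3.067, 0.0]
force: [0.6, 0.0, -1.2]
width: 0.153
gripper_force: 5.0
```

Request:
{"method": "play_rows", "body": {"increments": "0 0 0 0 -1;0 0 0 0 -1", "grip_force": 60}}

```text
clock: 10.73
position: [0.5329, 0.0105, 0.1367]
ee_rot: [-0.68, -3.067, 0.0]
force: [-0.3, -0.0, -2.1]
width: 0.148
gripper_force: 60.0
```

```bash
python3 -c "
from h import *
report()"
```

```text
blue 8957 [[-0.1063, -0.0505, -0.0672], [-0.0558, -0.0055, -0.0471], [-0.0187, 0.0513, -0.0238]]
floor 4061 (np.int64(2494), np.float64(13.5))
walls 4507 (np.int64(1538), np.float64(14.0))
pod [ 92. 283.] 0.9 [0.445 0.027 0.114] rel [-0.087 -0.022 -0.041]
pod [169. 283.] 0.85 [0.484 0.009 0.125] rel [-0.044 -0.022 -0.031]
pod [ 90. 359.] 0.8 [0.462 0.068 0.114] rel [-0.088  0.022 -0.042]
pod [186. 165.] 0.71 [ 0.46  -0.128  0.02 ] rel [-0.008 -0.156 -0.135]
pod [154. 322.] 0.7 [0.488 0.027 0.109] rel [-0.051  0.    -0.047]
[0.5329 0.0105 0.1367] [ 0.04 -0.25 -1.19] [ 0.054 -0.143  0.031] 0.152 59.99949753284454 10.7833
```

Request:
{"method": "play_rows", "body": {"increments": "0 0 0 0 -1", "grip_force": 5}}

```text
clock: 10.92
position: [0.5329, 0.0105, 0.1367]
ee_rot: [-0.68, -3.067, 0.0]
force: [-0.2, -0.2, -1.1]
width: 0.15
gripper_force: 5.0
```

Request:
{"method": "play_rows", "body": {"increments": "0 0 0 0 -1", "grip_force": 60}}

```text
clock: 11.0
position: [0.5329, 0.0105, 0.1367]
ee_rot: [0.68, 3.067, 0.0]
force: [-0.3, 0.3, -1.2]
width: 0.149
gripper_force: 60.0
```

Request:
{"method": "play_rows", "body": {"increments": "0 0 0 0 -1", "grip_force": 5}}

```text
clock: 11.08
position: [0.5329, 0.0105, 0.1368]
ee_rot: [0.68, 3.067, 0.0]
force: [0.6, -0.7, -0.8]
width: 0.156
gripper_force: 5.0
```

Request:
{"method": "play_rows", "body": {"increments": "0 0 0 0 -1;0 0 0 0 -1;0 0 0 0 -1;0 0 0 0 -1", "grip_force": 60}}

```text
clock: 11.42
position: [0.5329, 0.0105, 0.1367]
ee_rot: [-0.68, -3.067, 0.0]
force: [-0.1, 0.0, -1.3]
width: 0.151
gripper_force: 60.0
```

```bash
python3 -c "
from h import *
report()"
```

```text
blue 6227 [[-0.1006, -0.051, -0.0759], [-0.0532, -0.0107, -0.0498], [-0.015, 0.0518, -0.0259]]
floor 2743 (np.int64(1760), np.float64(19.0))
walls 3181 (np.int64(1300), np.float64(18.5))
pod [165. 354.] 0.94 [0.503 0.049 0.119] rel [-0.043  0.023 -0.036]
pod [170. 284.] 0.85 [0.487 0.008 0.12 ] rel [-0.041 -0.022 -0.035]
pod [ 99. 358.] 0.78 [0.465 0.067 0.105] rel [-0.085  0.022 -0.05 ]
pod [186. 164.] 0.75 [ 0.46  -0.128  0.02 ] rel [-0.007 -0.157 -0.135]
pod [101. 287.] 0.69 [0.448 0.026 0.106] rel [-0.083 -0.022 -0.05 ]
[0.5329 0.0105 0.1367] [-0.7  -0.19 -2.24] [ 0.045 -0.165 -0.033] 0.146 59.999558329582214 11.4667
```

Request:
{"method": "play_rows", "body": {"increments": "0 0 0 0 -1", "grip_force": 5}}

```text
clock: 11.6
position: [0.5329, 0.0105, 0.1368]
ee_rot: [0.68, 3.067, 0.0]
force: [0.3, 0.1, -1.6]
width: 0.152
gripper_force: 5.0
```

Request:
{"method": "play_rows", "body": {"increments": "0 0 0 0 -1;0 0 0 0 -1;0 0 0 0 -1;0 0 0 0 -1", "grip_force": 60}}

```text
clock: 11.93
position: [0.5329, 0.0105, 0.1368]
ee_rot: [0.68, 3.067, -0.0]
force: [0.1, -0.2, -2.2]
width: 0.147
gripper_force: 60.0
```

Request:
{"method": "play_rows", "body": {"increments": "0 0 0 0 -1", "grip_force": 5}}

```text
clock: 12.02
position: [0.5329, 0.0105, 0.1368]
ee_rot: [0.68, 3.067, 0.0]
force: [0.2, -0.1, -2.4]
width: 0.153
gripper_force: 5.0
```

Request:
{"method": "play_rows", "body": {"increments": "0 0 0 0 -1;0 0 0 0 -1;0 0 0 0 -1;0 0 0 0 -1;0 0 0 0 -1", "grip_force": 60}}

```text
clock: 12.43
position: [0.5329, 0.0105, 0.1367]
ee_rot: [0.68, 3.067, 0.0]
force: [-1.4, 0.9, -2.1]
width: 0.146
gripper_force: 60.0
```

```bash
python3 -c "
from h import *
report('w6.png')"
```

```text
blue 5620 [[-0.0968, -0.0511, -0.0719], [-0.0494, -0.0129, -0.0512], [-0.0128, 0.0519, -0.0271]]
floor 2528 (np.int64(1491), np.float64(22.0))
walls 2793 (np.int64(1239), np.float64(21.5))
pod [104. 355.] 0.92 [0.468 0.065 0.101] rel [-0.082  0.022 -0.055]
pod [182. 165.] 0.91 [ 0.46  -0.128  0.02 ] rel [-0.008 -0.156 -0.135]
pod [169. 354.] 0.77 [0.505 0.049 0.117] rel [-0.042  0.023 -0.039]
pod [102. 286.] 0.65 [0.45  0.025 0.101] rel [-0.081 -0.022 -0.054]
pod [172. 283.] 0.57 [0.488 0.007 0.118] rel [-0.039 -0.022 -0.037]
[0.5329 0.0105 0.1367] [-0.73 -0.57 -1.35] [ 0.02  -0.111 -0.015] 0.15 59.99958157539368 12.4833
```

Request:
{"method": "play_rows", "body": {"increments": "0 0 0.2 0 -1", "grip_force": 4.5}}

```text
clock: 12.62
position: [0.5332, 0.0106, 0.135]
ee_rot: [0.68, 3.066, 0.0]
force: [-0.3, -0.6, -1.1]
width: 0.149
gripper_force: 4.5
```

Request:
{"method": "play_rows", "body": {"increments": "0.2 0 0.2 0 -1;0 0 0 0 -1;0 0 0 0 -1;0 0 0 0 -1", "grip_force": 60}}

```text
clock: 12.95
position: [0.531, 0.0114, 0.1327]
ee_rot: [-0.68, -3.067, 0.0]
force: [-0.0, 0.8, -0.9]
width: 0.144
gripper_force: 60.0
```

Request:
{"method": "play_rows", "body": {"increments": "0 0 0 0 -1", "grip_force": 4.5}}

```text
clock: 13.03
position: [0.5312, 0.0114, 0.1328]
ee_rot: [0.68, 3.067, 0.0]
force: [-0.1, -1.0, -1.1]
width: 0.151
gripper_force: 4.5
```

Request:
{"method": "play_rows", "body": {"increments": "0.2 0 0 0 -1;0 0 0 0 -1;0 0 0 0 -1;0 0 0 0 -1;0 0 0 0 -1", "grip_force": 60}}

```text
clock: 13.45
position: [0.5294, 0.0122, 0.1328]
ee_rot: [0.68, 3.067, 0.0]
force: [-0.0, -0.3, -2.0]
width: 0.152
gripper_force: 60.0
```

```bash
python3 -c "
from h import *
report('w7.png')"
```

```text
blue 5447 [[-0.0917, -0.0511, -0.0766], [-0.0363, -0.0124, -0.0529], [-0.0072, 0.0519, -0.0285]]
floor 2475 (np.int64(1478), np.float64(26.0))
walls 2646 (np.int64(1234), np.float64(25.5))
pod [167. 351.] 0.92 [0.502 0.05  0.109] rel [-0.041  0.023 -0.042]
pod [174. 283.] 0.89 [0.486 0.009 0.111] rel [-0.038 -0.022 -0.041]
pod [106. 356.] 0.77 [0.466 0.066 0.09 ] rel [-0.08   0.022 -0.061]
pod [189. 164.] 0.66 [ 0.46  -0.128  0.02 ] rel [-0.004 -0.156 -0.131]
pod [106. 286.] 0.63 [0.449 0.025 0.091] rel [-0.079 -0.022 -0.061]
[0.5294 0.0122 0.1328] [ 0.23 -0.38 -1.52] [ 0.046 -0.103  0.016] 0.145 59.99940097332001 13.5
```

Request:
{"method": "play_rows", "body": {"increments": "0 0 0 0 -1", "grip_force": 4.5}}

```text
clock: 13.63
position: [0.5293, 0.0122, 0.1327]
ee_rot: [-0.68, -3.067, 0.0]
force: [-0.2, 0.2, -0.9]
width: 0.148
gripper_force: 4.5
```

Request:
{"method": "play_rows", "body": {"increments": "0.2 0 0 0 -1;0 0 0 0 -1;0 0 0 0 -1;0 0 0 0 -1;0 0 0 0 -1", "grip_force": 60}}

```text
clock: 14.05
position: [0.5275, 0.013, 0.1328]
ee_rot: [0.68, 3.067, -0.0]
force: [-0.0, 0.7, -1.4]
width: 0.151
gripper_force: 60.0
```

Request:
{"method": "play_rows", "body": {"increments": "0 0 0 0 -1", "grip_force": 4.5}}

```text
clock: 14.13
position: [0.5275, 0.0131, 0.1327]
ee_rot: [0.68, 3.067, -0.0]
force: [-0.5, -0.1, -2.1]
width: 0.152
gripper_force: 4.5
```

Request:
{"method": "play_rows", "body": {"increments": "0.2 0 0 0 -1;0 0 0 0 -1;0 0 0 0 -1;0 0 0 0 -1;0 0 0 0 -1", "grip_force": 60}}

```text
clock: 14.55
position: [0.5257, 0.0139, 0.1327]
ee_rot: [0.68, 3.067, -0.0]
force: [-0.0, -0.3, -0.7]
width: 0.148
gripper_force: 60.0
```

```bash
python3 -c "
from h import *
report('w8.png')"
```

```text
blue 9032 [[-0.0828, -0.0504, -0.0872], [-0.0219, -0.0037, -0.0566], [-0.0062, 0.0511, -0.0298]]
floor 5092 (np.int64(3158), np.float64(28.0))
walls 3380 (np.int64(1213), np.float64(28.500000000000004))
pod [ 93. 289.] 0.96 [0.435 0.031 0.079] rel [-0.089 -0.022 -0.072]
pod [194. 163.] 0.82 [ 0.46  -0.128  0.02 ] rel [ 0.    -0.156 -0.131]
pod [156. 286.] 0.8 [0.472 0.016 0.101] rel [-0.049 -0.021 -0.05 ]
pod [ 90. 354.] 0.78 [0.453 0.072 0.078] rel [-0.091  0.022 -0.073]
pod [232.  70.] 0.69 [ 0.448 -0.254  0.007] rel [ 0.044 -0.275 -0.144]
pod [150. 353.] 0.57 [0.488 0.056 0.1  ] rel [-0.052  0.023 -0.052]
[0.5257 0.0139 0.1328] [-0.   -0.18 -1.33] [ 0.028 -0.099  0.001] 0.151 59.999706745147705 14.6
```

View pics/w8.png

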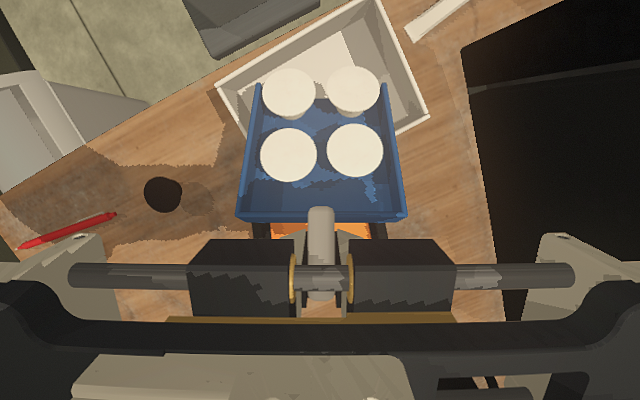

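All four pods are sliding towards the nose, which sits within the bin's mouth. Hold still.

Request:
{"method": "play_rows", "body": {"increments": "0 0 0 0 -1;0 0 0 0 -1;0 0 0 0 -1;0 0 0 0 -1;0 0 0 0 -1"}}

```text
clock: 15.07
position: [0.5257, 0.0139, 0.1327]
ee_rot: [0.68, 3.067, -0.0]
force: [0.0, -0.1, -1.9]
width: 0.149
gripper_force: 60.0
```

Request:
{"method": "play_rows", "body": {"increments": "0 0 0 0 -1;0 0 0 0 -1;0 0 0 0 -1;0 0 0 0 -1;0 0 0 0 -1"}}

```text
clock: 15.48
position: [0.5257, 0.0139, 0.1327]
ee_rot: [-0.68, -3.067, 0.0]
force: [-0.6, 0.4, -1.3]
width: 0.149
gripper_force: 60.0
```

```bash
python3 -c "
from h import *
report('w9.png')"
```

```text
blue 13195 [[-0.0775, -0.0497, -0.0774], [-0.0298, -0.0009, -0.0605], [-0.0067, 0.0507, -0.03]]
floor 7907 (np.int64(5267), np.float64(28.0))
walls 4414 (np.int64(1205), np.float64(28.500000000000004))
pod [115. 348.] 0.81 [0.467 0.065 0.087] rel [-0.075  0.022 -0.064]
pod [193. 162.] 0.78 [ 0.459 -0.128  0.02 ] rel [ 0.    -0.157 -0.131]
pod [117. 289.] 0.74 [0.452 0.026 0.089] rel [-0.072 -0.02  -0.063]
pod [ 90. 296.] 0.65 [0.431 0.036 0.025] rel [-0.094 -0.02  -0.126]
pod [ 90. 341.] 0.45 [0.446 0.068 0.024] rel [-0.096  0.016 -0.127]
[0.5257 0.0139 0.1327] [-0.02 -0.19 -1.03] [ 0.041 -0.144 -0.062] 0.151 59.99957263469696 15.5333
```

Request:
{"method": "play_rows", "body": {"increments": "0 0 0 0 -1;0 0 0 0 -1;0 0 0 0 -1;0 0 0 0 -1;0 0 0 0 -1"}}

```text
clock: 16.0
position: [0.5257, 0.0139, 0.1327]
ee_rot: [0.68, 3.067, 0.0]
force: [-1.2, -1.4, -0.8]
width: 0.148
gripper_force: 60.0
```

Request:
{"method": "play_rows", "body": {"increments": "0 0 0 0 -1;0 0 0 0 -1;0 0 0 0 -1;0 0 0 0 -1;0 0 0 0 -1"}}

```text
clock: 16.42
position: [0.5257, 0.0139, 0.1327]
ee_rot: [0.68, 3.067, -0.0]
force: [-0.6, -0.3, -1.9]
width: 0.149
gripper_force: 60.0
```

```bash
python3 -c "
from h import *
report('w10.png')"
```

```text
blue 15949 [[-0.0741, -0.0495, -0.0855], [-0.0355, -0.0009, -0.0636], [-0.0085, 0.0504, -0.0301]]
floor 9973 (np.int64(6884), np.float64(28.0))
walls 4861 (np.int64(1339), np.float64(28.0))
pod [ 92. 346.] 0.93 [0.453 0.071 0.079] rel [-0.09   0.021 -0.073]
pod [ 95. 290.] 0.82 [0.437 0.033 0.08 ] rel [-0.088 -0.02  -0.072]
pod [193. 164.] 0.65 [ 0.46  -0.128  0.02 ] rel [ 0.    -0.156 -0.131]
[0.5257 0.0139 0.1327] [-0.29 -0.52 -1.33] [ 0.114 -0.099 -0.039] 0.147 59.999486804008484 16.4667
```

View pics/w10.png

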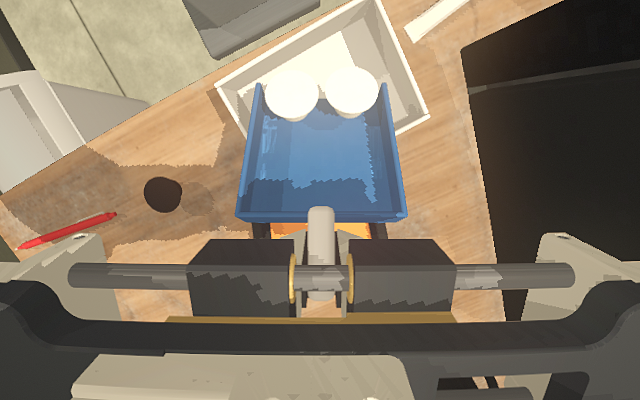

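Request:
{"method": "play_rows", "body": {"increments": "0 0 0 0 -1;0 0 0 0 -1;0 0 0 0 -1;0 0 0 0 -1;0 0 0 0 -1"}}

```text
clock: 16.93
position: [0.5257, 0.0139, 0.1327]
ee_rot: [0.68, 3.067, 0.0]
force: [-0.4, -0.3, -1.1]
width: 0.148
gripper_force: 60.0
```

Request:
{"method": "play_rows", "body": {"increments": "0 0 0 0 -1;0 0 0 0 -1;0 0 0 0 -1;0 0 0 0 -1;0 0 0 0 -1"}}

```text
clock: 17.35
position: [0.5257, 0.0139, 0.1327]
ee_rot: [0.68, 3.067, -0.0]
force: [0.2, 1.1, -1.0]
width: 0.151
gripper_force: 60.0
```

```bash
python3 -c "
from h import *
report('w11.png')"
```

```text
blue 18253 [[-0.0846, -0.0493, -0.0926], [-0.0403, -0.0008, -0.066], [-0.0087, 0.0503, -0.0302]]
floor 11679 (np.int64(8108), np.float64(28.0))
walls 5271 (np.int64(1427), np.float64(28.0))
pod [ 95. 295.] 0.83 [0.432 0.033 0.024] rel [-0.092 -0.023 -0.127]
pod [ 49. 345.] 0.81 [0.42  0.092 0.022] rel [-0.13   0.026 -0.129]
pod [ 94. 349.] 0.65 [0.451 0.073 0.025] rel [-0.092  0.022 -0.126]
pod [194. 164.] 0.59 [ 0.46  -0.128  0.02 ] rel [ 0.    -0.157 -0.131]
pod [ 72. 322.] 0.55 [0.427 0.063 0.027] rel [-0.11   0.003 -0.125]
[0.5257 0.0139 0.1327] [ 0.98  0.42 -1.59] [ 0.06  -0.107 -0.008] 0.147 59.99967277050018 17.4
```

View pics/w11.png

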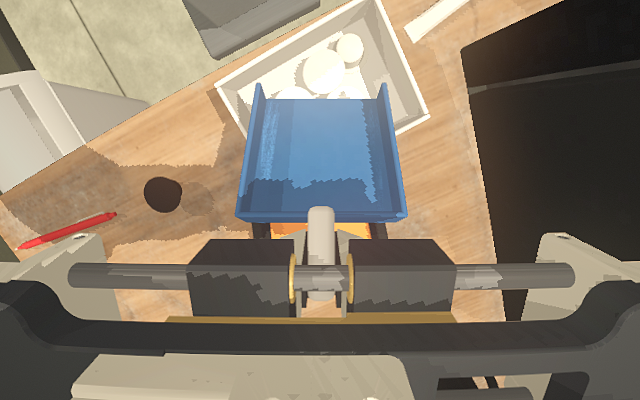

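The last two pods have dropped. All four white pods are in the bin, around (322,70) to (349,49), and the tray is empty. Lift clear, turn to nest yaw and back off so the wrist camera sees the nest ahead of the nose.

Request:
{"method": "play_rows", "body": {"increments": "0 0 -0.7 0 -1;0 0 -1.5 0 -1;0 0 -2 0 -1;0 0 -2 0 -1;0 0 -1.3 0 -1"}}

```text
clock: 17.87
position: [0.5263, 0.0141, 0.2101]
ee_rot: [0.679, 3.065, 0.001]
force: [1.2, -0.4, -1.6]
width: 0.146
gripper_force: 60.0
```

Request:
{"method": "play_rows", "body": {"increments": "-1 0 -0.5 -2 -1;-1 0 0 -3 -1;-1 0 0 -2.9 -1;-2 0 0 0 -1;-3 0 0 0 -1"}}

```text
clock: 18.28
position: [0.6005, -0.0117, 0.2138]
ee_rot: [-0.464, -3.107, -0.0]
force: [0.6, 0.5, -0.8]
width: 0.154
gripper_force: 60.0
```

Request:
{"method": "play_rows", "body": {"increments": "-3.3 -0.2 0 0 -1;-3.3 -0.2 0 0 -1;-3.3 -0.2 0 0 -1;-2.8 -0.1 0 0 -1;-2 0 0 0 -1"}}

```text
clock: 18.7
position: [0.7414, -0.064, 0.2127]
ee_rot: [0.469, 3.106, -0.001]
force: [0.1, -0.3, -0.8]
width: 0.152
gripper_force: 60.0
```

Request:
{"method": "play_rows", "body": {"increments": "-1 0 0 0 -1;-0.4 0 0 0 -1;0 0 0 0 -1;0 0 0 0 -1"}}

```text
clock: 19.03
position: [0.7524, -0.0659, 0.2129]
ee_rot: [-0.467, -3.106, -0.0]
force: [-0.1, 0.1, -0.6]
width: 0.151
gripper_force: 60.0
```

```bash
cat > n.py <<'E'
from h import *
def nest(p,W):
    hsv=cv2.cvtColor(p['frame'],cv2.COLOR_RGB2HSV); H,S,V=[hsv[...,i].astype(int) for i in range(3)]
    o=(H>8)&(H<24)&(S>150)&(V>110)&(abs(W[...,0]-.574)<.08)&(abs(W[...,1]+.008)<.08)&(abs(W[...,2]-.006)<.01); o=biggest(o)
    print('orange',o.sum(),W[o].mean(0).round(4),fit(p,o,trap(-.0505,.0505,.097,.115),.006,[.574,-.008,-.298]))
    return o
def nose(p,q):
    hsv=cv2.cvtColor(p['frame'],cv2.COLOR_RGB2HSV); H,S,V=[hsv[...,i].astype(int) for i in range(3)]
    m=(H>92)&(H<128)&(S>60)&(V>50)&(q[...,0]<0)&(q[...,0]>-.14)&(abs(q[...,1])<.06)&(q[...,2]>-.15)&(p['z_map']>0)
    w=q[m]; f=w[abs(w[:,1])<.03]; best=None
    for a in np.radians(np.arange(-5,80,.25)):
        h=f[:,2]*np.cos(a)-f[:,0]*np.sin(a); c,e=np.histogram(h,np.arange(-.06,.0,.001))
        if best is None or c.max()>best[0]: best=(c.max(),a,e[c.argmax()]+.0005)
    a=best[1]; s=w[:,0]*np.cos(a)+w[:,2]*np.sin(a); h=w[:,2]*np.cos(a)-w[:,0]*np.sin(a); fl=abs(h-best[2])<.003
    print('tilt',np.degrees(a),'h',best[2],'nose s',np.percentile(s[fl],[.3,1,3]).round(4),'y ext',np.percentile(w[:,1],[.5,99.5]).round(4))
    for lo,hi in ((-.115,-.09),(-.05,-.03)):
        k=(s>lo)&(s<hi)&(h>best[2]+.017); print('wall y',lo,np.percentile(w[k][:,1],[1,99]).round(4))
E
python3 -c "
from n import *
p,s,W,q=report('w12.png'); nose(p,q); nest(p,W); print(s['ee_rot'])
W2,_=traypts(shot('scene','s12.png'),s)
"
```

```text
blue 18695 [[-0.085, -0.0495, -0.0931], [-0.041, -0.0005, -0.0668], [-0.0083, 0.0499, -0.0306]]
floor 11757 (np.int64(7773), np.float64(28.500000000000004))
walls 5583 (np.int64(1405), np.float64(28.500000000000004))
pod [67. 80.] 0.97 [ 0.545 -0.297  0.02 ] rel [-0.131 -0.282 -0.212]
pod [135. 120.] 0.68 [ 0.628 -0.287  0.02 ] rel [-0.054 -0.248 -0.212]
[ 0.7523 -0.0658  0.2131] [-0.8   0.31 -1.57] [ 0.044 -0.154  0.02 ] 0.149 59.99971926212311 19.0833
tilt 28.0 h -0.04249999999999998 nose s [-0.1201 -0.1193 -0.1171] y ext [-0.0515  0.052 ]
wall y -0.115 [-0.0477  0.0478]
wall y -0.05 [-0.0531  0.0535]
orange 223 [0.6049 0.0365 0.006 ] (array([0.52308799, 0.05685217]), np.float64(-62.43975392925714), np.float64(0.14270857406979431))
[-4.66332000e-01 -3.10650096e+00 -4.53739053e-04]
```

```bash
python3 -c "
from n import *
p=shot('scene'); W=world(p,np.argwhere(np.ones((400,640),bool))).reshape(400,640,3)
o=nest(p,W)
hsv=cv2.cvtColor(p['frame'],cv2.COLOR_RGB2HSV)
bn=(W[...,2]>.05)&(W[...,2]<.06)&(W[...,0]<.53)&(W[...,0]>.37)&(W[...,1]>-.04)&(W[...,1]<.135); print('binrim',cv2.minAreaRect((W[bn][:,:2]*1000).astype(np.float32)))
p=np.load('w1.npy',allow_pickle=True).item(); W=world(p,np.argwhere(np.ones((400,640),bool))).reshape(400,640,3)
nest(p,W)
hsv=cv2.cvtColor(p['frame'],cv2.COLOR_RGB2HSV)
d=biggest(fillc((hsv[...,2]<95)&(W[...,2]>-.002)&(W[...,2]<.03)&(abs(W[...,0]-.574)<.1)&(abs(W[...,1]+.008)<.1)|(abs(W[...,2]-.022)<.004)&(abs(W[...,0]-.574)<.09)&(abs(W[...,1]+.008)<.09)))
top=(abs(W[...,2]-.022)<.003)&(abs(W[...,0]-.574)<.1)&(abs(W[...,1]+.008)<.1); top=biggest(top)
print('top',top.sum(),cv2.minAreaRect((W[top][:,:2]*1000).astype(np.float32))); print(fit(p,fillc(top),trap(-.0625,.0625,.142,.142),.022,[.574,-.008,-.298]))
"
```

```text
orange 1174 [ 0.5762 -0.006   0.007 ] (array([ 0.57635481, -0.00253316]), np.float64(-16.48567789975962), np.float64(0.9359635811836116))
binrim ((447.2953796386719, 52.54427719116211), (108.30286407470703, 144.48484802246094), 3.087630033493042)
orange 6930 [ 0.5737 -0.0082  0.0057] (array([ 0.57372976, -0.00763672]), np.float64(-17.033770124426123), np.float64(0.9746981329456196))
top 2498 ((568.64013671875, -7.343421936035156), (146.92843627929688, 115.63819885253906), 73.10236358642578)
(array([ 0.57201826, -0.00783916]), np.float64(-18.365975257868556), np.float64(0.19582834537832094))
```

Request:
{"method": "play_rows", "body": {"increments": "1 0.1 0 0 -1;2.5 0.1 0 0 -1;3 0.1 0 0 -1;3 0 0 0 -1;2.5 0 0 0 -1"}}

```text
clock: 19.65
position: [0.6369, -0.0273, 0.2131]
ee_rot: [-0.466, -3.107, -0.0]
force: [0.7, 0.5, -0.2]
width: 0.152
gripper_force: 60.0
```

Request:
{"method": "play_rows", "body": {"increments": "1.7 0 1 0 -1;1 0 2 0 -1;0.3 0 2.2 0 -1;0 0 2 0 -1;0 0 1.5 0 -1"}}

```text
clock: 20.07
position: [0.6093, -0.0193, 0.125]
ee_rot: [-0.466, -3.106, 0.0]
force: [-0.3, 0.1, -0.8]
width: 0.148
gripper_force: 60.0
```

Request:
{"method": "play_rows", "body": {"increments": "0 0 0.9 0 -1;0 0 0 0 -1;0 0 0 0 -1"}}

```text
clock: 20.32
position: [0.6105, -0.0194, 0.1172]
ee_rot: [0.467, 3.107, 0.0]
force: [-0.0, 1.0, -0.5]
width: 0.151
gripper_force: 60.0
```

```bash
python3 -c "
from n import *
p,s,W,q=report('w13.png'); nose(p,q); print(s['ee_rot'])
# nest in tool-yaw axes: lateral extents of foam at nest rows
hsv=cv2.cvtColor(p['frame'],cv2.COLOR_RGB2HSV); S,V=hsv[...,1].astype(int),hsv[...,2].astype(int)
nx=q[...,0]+.038; 
k=(W[...,2]>.017)&(W[...,2]<.026)&(abs(q[...,1])<.09)&(nx>-.09)&(nx<.09)
for a in np.arange(-.075,.08,.01):
    y=q[k&(nx>a)&(nx<a+.01)][:,1]; L=y[y<-.03]; Rr=y[y>.03]
    print(round(a,3),len(L),len(Rr),[np.percentile(v,[2,98]).round(4).tolist() if len(v)>8 else None for v in (L,Rr)])
"
```

```text
blue 19013 [[-0.0866, -0.0497, -0.0936], [-0.0423, -0.0006, -0.0672], [-0.0091, 0.0497, -0.0308]]
floor 11847 (np.int64(8050), np.float64(28.0))
walls 5803 (np.int64(1457), np.float64(28.0))
pod [213.  40.] 0.96 [ 0.543 -0.294  0.02 ] rel [ 0.016 -0.283 -0.116]
pod [  1. 314.] 0.81 [0.458 0.022 0.024] rel [-0.159 -0.006 -0.112]
pod [ 71. 145.] 0.6 [ 0.461 -0.128  0.02 ] rel [-0.112 -0.149 -0.116]
pod [  8. 372.] 0.58 [0.473 0.065 0.024] rel [-0.157  0.04  -0.112]
[ 0.6111 -0.0193  0.1178] [ 0.89  0.51 -1.45] [ 0.077 -0.104 -0.011] 0.152 59.99966740608215 20.3667
tilt 28.0 h -0.04249999999999998 nose s [-0.1209 -0.1201 -0.1179] y ext [-0.0517  0.0516]
wall y -0.115 [-0.0477  0.0478]
wall y -0.05 [-0.0534  0.0534]
[4.66939082e-01 3.10533891e+00 4.34185875e-04]
-0.075 0 0 [None, None]
-0.065 282 262 [[-0.0598, -0.0306], [0.0305, 0.0598]]
-0.055 130 107 [[-0.0649, -0.0359], [0.0335, 0.0637]]
-0.045 89 65 [[-0.0656, -0.0591], [0.0593, 0.0643]]
-0.035 64 41 [[-0.0665, -0.0615], [0.0618, 0.0649]]
-0.025 48 21 [[-0.0681, -0.0639], [0.0641, 0.067]]
-0.015 29 8 [[-0.0687, -0.0661], None]
-0.005 6 0 [None, None]
0.005 0 0 [None, None]
0.015 0 0 [None, None]
0.025 0 0 [None, None]
0.035 0 0 [None, None]
0.045 0 0 [None, None]
0.055 0 0 [None, None]
0.065 0 0 [None, None]
0.075 0 0 [None, None]
```

Lateral centring is good (foam edges at -65.6 and +64.3 mm). Lower the nose into the front of the pocket.

Request:
{"method": "play_rows", "body": {"increments": "0 0 0.9 0 -1;0 0 0.9 0 -1;0 0 0.7 0 -1;0 0 0.4 0 -1;0 0 0.1 0 -1"}}

```text
clock: 20.83
position: [0.6097, -0.0195, 0.0854]
ee_rot: [-0.467, -3.105, 0.001]
force: [-0.2, 0.0, -1.6]
width: 0.15
gripper_force: 60.0
```

Request:
{"method": "play_rows", "body": {"increments": "0 0 0 0 -1", "grip_force": 7}}

```text
clock: 20.92
position: [0.6101, -0.0194, 0.0861]
ee_rot: [-0.467, -3.106, 0.0]
force: [0.4, -0.6, -2.1]
width: 0.148
gripper_force: 7.0
```

```bash
python3 -c "
from n import *
p=shot('wrist','w14.png'); s=arm.observe(); W,q=traypts(p,s); nose(p,q); print(s['position'],s['force'])"
```

```text
tilt 28.75 h -0.04149999999999998 nose s [-0.1212 -0.1203 -0.1181] y ext [-0.0518  0.0521]
wall y -0.115 [-0.0477  0.0481]
wall y -0.05 [-0.0533  0.0537]
[ 0.61043387 -0.01937845  0.08655191] [ 0.60435659  0.25606721 -1.36175161]
```

No contact yet. Now the levelling arc with a light grip.

Request:
{"method": "play_rows", "body": {"increments": "-0.57 0 0.53 0 -1;-0.56 0 0.57 0 -1;-0.5 0 0.6 0 -1;-0.48 0 0.62 0 -1", "grip_force": 7}}

```text
clock: 21.3
position: [0.6319, -0.0258, 0.0632]
ee_rot: [0.467, 3.105, 0.0]
force: [0.3, 0.2, 1.2]
width: 0.153
gripper_force: 7.0
```

```bash
python3 -c "
from n import *
p=shot('wrist','w15.png'); s=arm.observe(); W,q=traypts(p,s); nose(p,q); print(s['position'],s['force'],s['ft_torque'])"
```

```text
tilt 15.5 h -0.04049999999999998 nose s [-0.1198 -0.119  -0.117 ] y ext [-0.0509  0.0524]
wall y -0.115 [-0.0473  0.0487]
wall y -0.05 [-0.0527  0.0542]
[ 0.63192103 -0.02625613  0.06184277] [ 1.84803775 -0.26567182  0.14082188] [ 0.15471859 -0.32747808  0.0193142 ]
```

Request:
{"method": "play_rows", "body": {"increments": "-0.38 0 0.56 0 -1;-0.34 0 0.59 0 -1;-0.15 0 0.3 0 -1;0 0 0 0 -1", "grip_force": 7}}

```text
clock: 21.68
position: [0.6389, -0.0288, 0.0481]
ee_rot: [-0.468, -3.106, 0.001]
force: [-0.9, -0.5, 0.7]
width: 0.153
gripper_force: 7.0
```

```bash
python3 -c "
from n import *
p=shot('wrist','w16.png'); s=arm.observe(); W,q=traypts(p,s); nose(p,q); print(s['position'],s['force'],s['ft_torque'])"
```

```text
tilt 7.499999999999999 h -0.04149999999999998 nose s [-0.1194 -0.1187 -0.1169] y ext [-0.0516  0.052 ]
wall y -0.115 [-0.0476  0.0476]
wall y -0.05 [-0.0533  0.0538]
[ 0.63871219 -0.0286183   0.04850918] [-0.38530211 -0.2906658  -0.07568999] [-0.24576495 -0.04714014  0.04698867]
```

Request:
{"method": "play_rows", "body": {"increments": "-0.1 0 0.3 0 -1;-0.1 0 0.3 0 -1;0 0 0.2 0 -1;0 0 0 0 -1", "grip_force": 7}}

```text
clock: 22.07
position: [0.6418, -0.0294, 0.0413]
ee_rot: [0.468, 3.105, -0.001]
force: [2.7, -4.5, 2.6]
width: 0.151
gripper_force: 7.0
```

```bash
python3 -c "
from n import *
p=shot('wrist','w17.png'); s=arm.observe(); W,q=traypts(p,s); nose(p,q); print(s['position'],s['force'],s['ft_torque'])"
```

```text
tilt 1.25 h -0.04049999999999998 nose s [-0.1189 -0.1182 -0.1164] y ext [-0.0518  0.0518]
wall y -0.115 [-0.0476  0.0472]
wall y -0.05 [-0.0534  0.0535]
[ 0.64168184 -0.02937243  0.04138649] [ 2.2430637  -4.33614185  3.22329074] [-0.68780727 -0.67691269  0.16776819]
```

The tray now lies nearly flat, about 9.7 mm above the pocket floor, resting on the bumps. Release it, rise, and look where it lies.

Request:
{"method": "play_rows", "body": {"increments": "0 0 0 0 -0.2;0 0 0 0 -0.2;0 0 0 0 -0.2;0 0 0 0 -0.2;0 0 0 0 -0.2", "grip_force": 7}}

```text
clock: 22.53
position: [0.6404, -0.0283, 0.0408]
ee_rot: [-0.466, -3.106, -0.0]
force: [-0.2, -0.1, -0.1]
width: 0.395
gripper_force: 0.0
```

Request:
{"method": "play_rows", "body": {"increments": "0 0 -0.8 0 -0.2;0 0 -1.6 0 -0.2;0 0 -2 0 -0.2;0 0 -2 0 -0.2;0 0 -0.6 0 -0.2"}}

```text
clock: 22.95
position: [0.6425, -0.0285, 0.1147]
ee_rot: [0.466, 3.102, 0.001]
force: [1.2, 0.5, 0.7]
width: 0.401
gripper_force: 0.0
```

Request:
{"method": "play_rows", "body": {"increments": "0 0 0 0 -0.7;0 0 0 0 -1;0 0 0 0 -1"}}

```text
clock: 23.2
position: [0.6401, -0.0289, 0.11]
ee_rot: [-0.467, -3.105, 0.001]
force: [0.3, 0.4, -0.9]
width: 0.23
gripper_force: 0.0
```

```bash
cat >> n.py <<'E'
def trayfit():
    p=shot('wrist'); s=arm.observe(); W=world(p,np.argwhere(np.ones((400,640),bool))).reshape(400,640,3)
    hsv=cv2.cvtColor(p['frame'],cv2.COLOR_RGB2HSV); H,S,V=[hsv[...,i].astype(int) for i in range(3)]
    m=biggest((H>92)&(H<128)&(S>60)&(V>50)); c,si=np.cos(np.radians(-17.05)),np.sin(np.radians(-17.05))
    d=W[m]-[.5738,-.0078,0]; t=np.c_[d[:,0]*c+d[:,1]*si,-d[:,0]*si+d[:,1]*c,d[:,2]]   # nest frame
    f=t[(abs(t[:,1])<.035)&(t[:,0]<.04)&(t[:,0]>-.045)]; f=f[abs(f[:,2]-np.median(f[:,2]))<.006]
    A=np.c_[f[:,:2],np.ones(len(f))]; k=np.linalg.lstsq(A,f[:,2],rcond=None)[0]
    print('floor: slope x,y deg',np.degrees(k[:2]).round(2),'z at centre',k[2].round(4),'(home: .010)')
    for lo,hi in ((-.045,-.025),(-.01,.01),(.025,.04)):
        y=t[(t[:,0]>lo)&(t[:,0]<hi)][:,1]; print('y ext',lo,np.percentile(y,[.5,99.5]).round(4))
    print('x ext',np.percentile(t[abs(t[:,1])<.03][:,0],[.5,99.5]).round(4),'tcp',s['position'].round(4),'F',s['force'].round(2),s['width'].__round__(3),s['clock'])
E
python3 -c "
from n import *
trayfit()"
```

```text
floor: slope x,y deg [ 8.38 -0.27] z at centre 0.0167 (home: .010)
y ext -0.045 [-0.0478  0.0457]
y ext -0.01 [-0.0513  0.0495]
y ext 0.025 [-0.0542  0.0527]
x ext [-0.0465  0.0438] tcp [ 0.64   -0.0289  0.1098] F [ 0.05 -0.49  0.31] 0.188 23.25
```

Nose down and rear on the bumps (8.4° slope), centred within 1 mm. Press on the empty floor with the closed fingertips near the bumps.

Request:
{"method": "play_rows", "body": {"increments": "1 0 0 0 -1;2 0 0 0 -1;2 0 0 0 -1;0.9 0 0 0 -1;0 0 0 0 -1", "grip_force": 20}}

```text
clock: 23.67
position: [0.5824, -0.0107, 0.1104]
ee_rot: [-0.465, -3.104, 0.0]
force: [-1.2, 0.1, -0.8]
width: 0.006
gripper_force: 0.0
```

Request:
{"method": "play_rows", "body": {"increments": "0 0 2 0 -1;0 0 2.5 0 -1;0 0 2 0 -1;0 0 1 0 -1;0 0 0 0 -1"}}

```text
clock: 24.08
position: [0.5836, -0.0119, 0.0336]
ee_rot: [-0.467, -3.103, 0.001]
force: [-0.8, 0.5, 0.4]
width: 0.003
gripper_force: 0.0
```

Request:
{"method": "play_rows", "body": {"increments": "0 0 0.4 0 -1;0 0 0.4 0 -1;0 0 0.3 0 -1;0 0 0 0 -1"}}

```text
clock: 24.42
position: [0.5847, -0.0115, 0.0252]
ee_rot: [0.467, 3.106, 0.0]
force: [0.1, 0.2, -0.1]
width: 0.0
gripper_force: 0.0
```

Request:
{"method": "play_rows", "body": {"increments": "0 0 0.3 0 -1;0 0 0.3 0 -1;0 0 0 0 -1"}}

```text
clock: 24.67
position: [0.5851, -0.0118, 0.0193]
ee_rot: [0.467, 3.105, -0.0]
force: [-0.1, -1.2, 2.1]
width: 0.006
gripper_force: 1.2
```

Request:
{"method": "play_rows", "body": {"increments": "0 0 0.2 0 -1;0 0 0.2 0 -1;0 0 0 0 -1"}}

```text
clock: 24.92
position: [0.5856, -0.0125, 0.0157]
ee_rot: [0.468, 3.104, -0.001]
force: [0.4, -3.6, 5.3]
width: 0.006
gripper_force: 3.1
```

Request:
{"method": "play_rows", "body": {"increments": "0 0 0.2 0 -1;0 0 0 0 -1"}}

```text
clock: 25.08
position: [0.586, -0.012, 0.0141]
ee_rot: [0.468, 3.103, -0.0]
force: [1.6, -0.0, 1.5]
width: 0.008
gripper_force: 1.3
```

Request:
{"method": "play_rows", "body": {"increments": "0 0 0.2 0 -1;0 0 0.2 0 -1;0 0 0 0 -1"}}

```text
clock: 25.33
position: [0.5863, -0.0119, 0.0103]
ee_rot: [0.467, 3.103, 0.0]
force: [0.5, -2.1, 8.6]
width: 0.004
gripper_force: 4.2
```

Request:
{"method": "play_rows", "body": {"increments": "0 0 0.1 0 -1;0 0 0.1 0 -1;0 0 0 0 -1"}}

```text
clock: 25.58
position: [0.5864, -0.0119, 0.0102]
ee_rot: [0.467, 3.102, -0.0]
force: [-6.1, -2.4, 31.5]
width: 0.003
gripper_force: 15.7
```

```bash
python3 -c "
from n import *
trayfit()"
```

```text
floor: slope x,y deg [0.13 0.06] z at centre 0.0096 (home: .010)
y ext -0.045 [-0.0483  0.0445]
y ext -0.01 [-0.0509  0.0471]Traceback (most recent call last):
  File "<string>", line 3, in <module>
    trayfit()
    ~~~~~~~^^
  File "n.py", line 27, in trayfit
    y=t[(t[:,0]>lo)&(t[:,0]<hi)][:,1]; print('y ext',lo,np.percentile(y,[.5,99.5]).round(4))
                                                        ~~~~~~~~~~~~~^^^^^^^^^^^^^
    return _quantile_unchecked(
        a, q, axis, out, overwrite_input, method, keepdims, weights)
    return _ureduce(a,
                    func=_quantile_ureduce_func,
    ...<5 lines>...
                    overwrite_input=overwrite_input,
                    method=method)
    r = func(a, **kwargs)
    result = _quantile(arr,
                       quantiles=q,
    ...<2 lines>...
                       out=out,
                       weights=wgt)
    slices_having_nans = np.isnan(arr[-1, ...])
                                  ~~~^^^^^^^^^
IndexError: index -1 is out of bounds for axis 0 with size 0
```

It is home: floor at 9.6 mm with a 0.1° slope. Withdraw upward and confirm.

Request:
{"method": "play_rows", "body": {"increments": "0 0 -0.3 0 -1;0 0 -1 0 -1;0 0 -2.5 0 -1;0 0 -3 0 -1;0 0 -3 0 -1"}}

```text
clock: 26.05
position: [0.5837, -0.0112, 0.106]
ee_rot: [-0.466, -3.105, 0.0]
force: [0.8, -0.3, 0.8]
width: 0.005
gripper_force: 0.0
```

Request:
{"method": "play_rows", "body": {"increments": "-2 0 -3 0 -1;-2 0 -3 0 -1;-2 0 -2 0 -1;0 0 0 0 -1;0 0 0 0 -1"}}

```text
clock: 26.47
position: [0.6428, -0.0293, 0.1862]
ee_rot: [0.468, 3.104, 0.001]
force: [0.3, 0.1, -0.9]
width: 0.003
gripper_force: 0.0
```

```bash
python3 -c "
from n import *
trayfit()
for cam in ('wrist','scene'):
    p=shot(cam); W=world(p,np.argwhere(np.ones((400,640),bool))).reshape(400,640,3)
    for d in cut_out('pod0',p): print(cam,np.round(d['point']),round(d['confidence'],2),np.median(W[d['mask']&(p['z_map']>0)],0).round(3))
bn=(W[...,2]>.05)&(W[...,2]<.06)&(W[...,0]<.53)&(W[...,0]>.37)&(W[...,1]>-.04)&(W[...,1]<.135); print('binrim',cv2.minAreaRect((W[bn][:,:2]*1000).astype(np.float32)))
for n in ('ball_pen','marker','teaspoon'):
    for d in cut_out(n,p)[:1]: print(n,np.median(W[d['mask']],0).round(3))
"
```

```text
floor: slope x,y deg [-0.4  -0.04] z at centre 0.0101 (home: .010)
y ext -0.045 [-0.0474  0.0454]
y ext -0.01 [-0.0541  0.0514]
y ext 0.025 [-0.0568  0.0526]
x ext [-0.0444  0.0493] tcp [ 0.6412 -0.0289  0.1847] F [-0.71  0.53 -0.53] 0.004 26.5167
wrist [ 47. 178.] 0.9 [ 0.46  -0.129  0.02 ]
wrist [170.  81.] 0.76 [ 0.544 -0.296  0.02 ]
wrist [230. 121.] 0.63 [ 0.627 -0.286  0.02 ]
wrist [ 74. 319.] 0.44 [ 0.557 -0.     0.021]
scene [320. 394.] 0.71 [ 0.541 -0.299  0.021]
scene [247. 273.] 0.69 [0.442 0.027 0.025]
scene [242. 264.] 0.69 [0.426 0.061 0.027]
scene [234. 331.] 0.65 [ 0.588 -0.013  0.015]
scene [237. 275.] 0.63 [0.458 0.065 0.026]
scene [241. 254.] 0.51 [0.417 0.092 0.024]
scene [287. 317.] 0.48 [ 0.457 -0.13   0.022]
binrim ((446.95892333984375, 51.68732452392578), (106.01518249511719, 143.7969970703125), 3.1887922286987305)
ball_pen [ 0.445 -0.27   0.008]
marker [0.42  0.354 0.016]
teaspoon [ 0.734 -0.258  0.006]
```

```bash
python3 -c "
from h import *
print(job.sign_off())"
```

```text
the job is handed in; nothing more can be done
None
```

The job is handed in: all four pods are in the bin, the empty tray is released and lies flat and fully home in the nest, and by the cameras the bin, pen, marker and spoon have not shifted. It took about 26.6 s on the robot's clock, including one slip where I first gripped only the top edge of the handle, set the tray back down and gripped again.

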